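Shut the disc tray and the service cover of a player on the repair bench

ROBOT

A 6-joint arm with a two-finger parallel gripper is mounted at the origin on the work surface. World frame = base frame: x ahead of the robot, y to its left, z up, the work surface at z = 0. Lengths are in m, angles in rad, forces in N, time in s.
With the tool pointing down it reaches from about 0.25 to 0.85 m from the base axis. Payload 12.5 kg.
Tool frame: the origin (TCP) lies midway between the tips of the shut fingers; the grasp point (between the pads) lies 19 mm behind it (robot.tcp_to_grasp is the distance from the TCP to the grasp point, in m); z points along the fingers, y is the direction in which the jaws open and shut (so a half turn about z gives the same grasp; the last joint's range is limited). The gripper opens to 93 mm and grips with 3 to 60 N. Pads are 15 mm wide; open, the fingers measure 128 mm over their backs; the gripper's body (75 mm by 188 mm) begins 65 mm behind the grasp point.
Start: joints at [1.202, 0.351, 1.652, -0, 1.139, -0.085], TCP at [0.154, 0.528, 0.219] pointing down, gripper open.
Joint ranges: [-2.75, 2.75], [-0.79, 2.1], [0.01, 2.65], [-1.57, 4.71], [0.07, 3.14], [-2.87, 2.87]. Speed limits (rad/s): [2.22, 2.22, 2.79, 3.14, 3.14, 3.14].

INTERFACE

Orientations are given as a rotation vector (axis times angle).
In Python, from workcell import robot, readout, camera, camera_model, boxes_of gives the robot as it stands. Calls block until the motion is done:
- robot.movep(position, orientation): joint-space move of the TCP to a pose.
- robot.movel(position, rot=None, feed=0.15, max_force=None): straight line of the TCP; rot=None keeps the orientation; feed is the mean speed in m/s. With max_force (N) it stops when the force on the tool has changed by that much, and returns True; else False.
- robot.goto_joints(angles): joint-space move.
- robot.command_gripper(opening, grasp_force=None): finger opening in m; grasp_force is the grip in N (None keeps the last); returns when the fingers have stopped.
- robot.hold(seconds).
- robot.solve_ik(position, orientation): joint angles nearest the present ones, or None.
- readout.get_state(): the state.
- camera(name): name is "scene" or "top" or "wrist"; returns (picture, depth): 384x512x3 uint8, red, green, blue; 384x512 float32, m along the optical axis (not along the pixel's ray), 0 where there is no reading.
- camera_model(name): a dict with "fx", "fy", "cx", "cy" (pixels), "distortion" ([k1, k2, p1, p2, k3] as OpenCV has them; the pictures are not rectified), "rvec" (rotation vector, rad) and "tvec" (3), from world to camera coordinates, as OpenCV has them; the wrist camera has in their place "hand_eye" (4x4, takes a point from camera to tool coordinates, whose origin is the TCP and whose axes are the flange's). Camera axes: x right, y down, z forward; pixel columns grow to the right and rows downward; lengths in m; the calibration is good to about 2 mm. A picture is of the moment at which its call begins: read the wrist's pose just before it. camera_model takes no time and is no camera call.
A pose or a line that the arm cannot do raises robot.PlanningError and nothing moves.
- robot.job_done(): hands the job in, once; it reports no verdict.
Trained networks look in the newest picture that a camera, given by its name, has taken for a name from the list of things; names that differ only in an ending like _2 or _b are one class to them, and where a whole thing is asked for, a point or a joint stands for the part that bears it (a point fixed in the world has none). Each returns a list of dicts, best first, with "score" (0 to 1); they miss things now and then, are a little off and sometimes report something else, mostly with a low value. They report only what shows in the picture. A call takes as long as a camera call.
- boxes_of(camera, query): "uv" ([column, row] in pixels, amid what is visible of it).
The state is a dict: "time": time; "joints": joint angles; "qvel": joint speeds; "joint_torque": joint torques, N m; "ee_pos": TCP position; "ee_rot": TCP orientation; "force": force on the tool from outside, world axes, zero at the start; "moment": the same for the moment, N m; "gripper_width": finger opening in m.
Only numpy, scipy, OpenCV 4.12 (cv2) and the standard library are available. Lean on these libraries where they do the work, as an engineer would, in place of code of your own. Each camera call takes 0.05 s, during which the arm holds its last target. There are 200 camera calls.

TASK

The disc player on the bench has been repaired; close it up by pushing with the fingertips, gripping nothing. First, with the blue service cover still standing open, push the disc tray fully home into the player, then swing the cover down until it lies flat on the player, and take the hand away. Do not touch or lift the disc, and leave the tools and other things on the bench where they are.

Things in the scene. Friction and masses are not known exactly. Their poses are not given: they have to be found in the camera images.
- player: Disc player, 190 mm deep (its x), 210 mm wide (its y), black front at its x = -95 mm facing roughly to the robot, 60 mm high with the cover shut, open on top while the cover is up. It is fixed to the bench and cannot shift. Origin: centre of its underside, on the bench. Its own +x points from the front to the back, +y to its left side (where the cover is hinged), z up.
- tray (a joint): How far the disc tray stands out of the player, m: 0 = fully home (a hard stop), at most 0.13. The tray slides out along the player's -x and home along the player's +x. It resists with about 1.5 N of friction plus 6 N per m/s, has no spring or catch and stays where it is left.
- tray_front (a point): Centre of the outer face of the aluminium tray bezel, which is upright and faces along the player's -x. The bezel is 142 mm wide and 26 mm high (12 to 38 mm above the bench). With the tray home this face still stands 6 mm proud of the player's black front, so it can be pushed to the stop.
- disc (a joint): How far the disc has been raised off the tray, m: 0 = lying on its seat, held there by its weight alone. The disc is silvery, 120 mm across and 2 mm thick, centred by the tray's hub; it rides with the tray and can only rise off it.
- disc_top (a point): Centre of the disc's upper face, 22 mm above the bench, 72 mm behind the bezel's outer face. Axes as the player's.
- cover (a joint): Opening angle of the service cover, rad: 0 = shut, lying flat on the player (a hard stop); pi/2 = upright; at most 1.85. Its stiff hinge (0.22 N m of friction) holds it at any angle: it stays where it is left and does not fall; no latch. It weighs 0.11 to 0.18 kg; less than 3 N at the free edge moves it.
- cover_hinge (a point): Middle of the cover's hinge line, 56 mm above the bench at the player's left side (104 mm to its +y). The line runs level, parallel to the player's x, 190 mm long. The cover's inner face passes through this line.
- cover_edge (a point): Middle of the cover's free edge, on the outer face. The cover is a flat blue plate, 190 mm along the hinge, 208 mm from hinge to free edge, 4 mm thick, with no handle. At angle a the free edge lies 208 mm * cos(a) from the hinge line to the player's -y and 208 mm * sin(a) above it; the outer face is the one that looks to the player's left (+y) when upright and up when shut. It is shut by pushing on that outer face, from the left over to the right and down.
- remote: Black remote control, loose, 170 x 46 x 20 mm (x, y, z), lying to the right (-y) of the player; origin centre of underside. Leave alone.
- meter: Green multimeter, loose, 180 x 88 mm, 53 mm high at its dial, lying to the left of the player; origin centre of underside. Leave alone.
- screwdriver: Red-handled screwdriver lying along its x, loose, about 190 mm long, 26 mm high, origin under its middle, to the left of the open tray. Leave alone.
- parts_box: Open orange plastic box with screws, loose, 80 x 70 x 35 mm, to the right of the open tray; origin centre of underside. Leave alone.

How it is judged:
On the way, in this order (a step that is already met when the one before it is completed fails the run):
1. the tray is pushed fully home while the cover still stands open (value of joint tray below 0.004 m and value of joint cover above 1 rad), for 0.2 s.
2. the cover is swung down flat on the player (value of joint cover below 0.03 rad and value of joint tray below 0.004 m), for 0.2 s.
At the end, for the whole second after the job is handed in: The tray is within 4 mm of its home stop, the cover within 0.03 rad (6 mm at its free edge) of flat shut and at rest, the disc lies on its seat in the tray (within 4 mm), and the remote, multimeter, screwdriver and parts box are within 20 mm of where they lay (all of step 2 and velocity of joint cover between -0.05 and 0.05 rad/s and value of joint disc below 0.004 m and distance of each of remote, meter, screwdriver, parts_box from where it was at the start of the episode below 0.02 m); the robot touches nothing.
It fails at once if the tray or the cover is gripped (squeezed hard while away from its stop) ((value of joint tray above 0.01 m and contact force between the fingers and tray above 35 N) or (value of joint cover above 0.1 rad and contact force between the fingers and cover above 35 N)).
It fails at once if the cover is brought down before the tray is home (value of joint cover below 0.8 rad and value of joint tray above 0.01 m).
It fails at once if the disc is touched by the fingers (contact force between the fingers and disc above 0.5 N).
It fails at once if the disc is lifted off its seat (value of joint disc above 0.008 m).
It fails at once if a thing lying on the bench is shifted by more than 20 mm or lifted (distance of any of remote, meter, screwdriver, parts_box from where it was at the start of the episode above 0.02 m).
It also fails if it takes over 54 s, if anything falls off the work surface, if the arm or the gripper's body presses on something with over 40 N, if the wrist force passes 120 N, or if a joint passes its speed limit or range.

## Working session

There is one attempt and no reset: what is moved stays moved. The work goes in short steps, each a Python script; the robot and the scene stay as the last script left them, time stands still between calls to the robot, and variables do not carry over. Pictures are saved under pics/ and viewed, about 8 in all and at most 12, crops included, and the job is handed in when it is done.

```bash
ls; mkdir -p pics
cat > h.py <<'E'
import numpy as np, cv2
from workcell import robot, readout, camera, camera_model, boxes_of
def cloud(name,depth):
    m=camera_model(name);K=np.array([[m['fx'],0,m['cx']],[0,m['fy'],m['cy']],[0,0,1]])
    h,w=depth.shape;uv=np.stack(np.meshgrid(np.arange(w),np.arange(h)),-1).reshape(-1,1,2).astype(float)
    n=cv2.undistortPoints(uv,K,np.array(m['distortion'])).reshape(h,w,2)
    P=np.dstack([n*depth[...,None],depth])
    R=cv2.Rodrigues(np.array(m['rvec'],float))[0]
    W=(P-np.array(m['tvec']).reshape(3))@R
    W[depth==0]=np.nan
    return W
E
python3 - <<'E'
from h import *
ims=[]
for n in ['scene','top']:
    im,d=camera(n); np.savez('pics/%s0.npz'%n,im=im,d=d)
    cv2.imwrite(f'pics/{n}0.png',cv2.cvtColor(im,cv2.COLOR_RGB2BGR))
    W=cloud(n,d)
    for q in ['player','tray','tray_front','disc_top','cover','cover_edge','cover_hinge','remote','meter','screwdriver','parts_box']:
        r=boxes_of(n,q)
        if r:
            u,v=r[0]['uv']; print(n,q,[u,v],round(r[0]['score'],2),W[int(v),int(u)].round(3))
print(readout.get_state())
E
```

```text
pics
scene player [269.0, 225.1] 0.64 [0.629 0.058 0.01 ]
scene tray_front [261.8, 199.6] 0.78 [nan nan nan]
scene disc_top [259.5, 203.1] 0.85 [0.579 0.045 0.023]
scene cover [312.4, 178.3] 0.96 [0.603 0.143 0.102]
scene cover_edge [313.3, 179.2] 0.64 [0.641 0.134 0.135]
scene cover_hinge [314.4, 173.7] 0.58 [0.711 0.114 0.214]
scene remote [159.2, 247.9] 0.9 [ 0.667 -0.154  0.019]
scene meter [409.2, 247.0] 0.73 [0.74  0.297 0.042]
scene screwdriver [336.5, 165.5] 0.57 [0.485 0.229 0.026]
scene parts_box [181.8, 166.0] 0.83 [ 0.416 -0.119  0.001]
top player [227.5, 173.7] 0.61 [0.65  0.055 0.01 ]
top tray [231.1, 212.0] 0.96 [0.554 0.047 0.023]
top tray_front [231.1, 210.1] 0.75 [0.559 0.047 0.024]
top disc_top [229.2, 210.4] 0.97 [0.559 0.052 0.022]
top cover [192.6, 159.2] 0.55 [0.646 0.12  0.226]
top cover_edge [191.6, 156.9] 0.97 [0.658 0.124 0.198]
top cover_hinge [191.8, 156.1] 0.89 [0.658 0.124 0.198]
top remote [310.4, 173.6] 0.88 [ 0.645 -0.147  0.024]
top meter [119.3, 144.8] 0.84 [0.719 0.31  0.044]
top screwdriver [156.2, 248.8] 0.73 [0.472 0.225 0.029]
top parts_box [299.5, 258.6] 0.62 [ 0.44  -0.116  0.001]
{'time': 1.2, 'joints': array([ 1.20239337e+00,  3.50689455e-01,  1.65181630e+00, -7.62093407e-06,
        1.13910468e+00, -8.45769743e-02]), 'qvel': array([-4.05671073e-04, -6.27739235e-05, -1.45996168e-04,  1.27071720e-03,
        9.19854214e-04, -1.42267399e-03]), 'joint_torque': array([ 2.64417700e-03, -4.97261488e+01, -2.85475212e+01,  7.01544411e-02,
        2.21759995e-02, -5.62186551e-05]), 'ee_pos': array([0.15397353, 0.52798339, 0.21863213]), 'ee_rot': array([ 4.44332511e-01,  3.11000896e+00, -2.96501233e-05]), 'force': array([ 0.17582659, -0.04948517,  0.59304909]), 'moment': array([-0.02828487, -0.04441309, -0.04795336]), 'gripper_width': 0.09294800956080092}
```

Run:
```python
import cv2,numpy as np
a=cv2.imread('pics/scene0.png');b=cv2.imread('pics/top0.png')
b=b[90:330,60:400]; a=a[100:340,80:480]
cv2.imwrite('pics/v1.png',np.vstack([cv2.resize(a,(500,300)),cv2.resize(b,(425,300)).copy() if 0 else cv2.copyMakeBorder(cv2.resize(b,(425,300)),0,0,0,75,0)]))
from h import cloud
from scipy.spatial import ConvexHull
for n in ['scene','top']:
    z=np.load(f'pics/{n}0.npz');W=cloud(n,z['d']);im=cv2.cvtColor(z['im'],cv2.COLOR_RGB2HSV)
    H,S,V=cv2.split(im)
    ok=(W[...,0]>.3)&(W[...,0]<.95)&(abs(W[...,1])<.5)
    blue=ok&(H>95)&(H<130)&(S>90)&(W[...,2]>.05)&(W[...,1]<.22)
    P=W[blue];print(n,'blue',len(P));c=np.median(P,0);P=P[np.linalg.norm(P-c,axis=1)<.2]
    for _ in range(4):
        c=P.mean(0);u,s,vt=np.linalg.svd(P-c,full_matrices=False);r=(P-c)@vt[2];P=P[abs(r)<max(.003,2*r.std())]
    print('c',c,'normal',vt[2],len(P),'zrange',np.percentile(P,[1,99],axis=0).round(3).tolist())
    # bezel: pts z .030-.042 
    for nm,lo,hi in [('z30-42',.030,.044),('z50-64',.050,.064)]:
        m=ok&(W[...,2]>lo)&(W[...,2]<hi)&(W[...,1]>-.1)&(W[...,1]<.2)
        P=W[m]; print(nm,len(P)); 
        if len(P)>5:
            r=cv2.minAreaRect(P[:,:2].astype(np.float32));print(r, np.percentile(P,[2,50,98],axis=0).round(3).tolist())
    # nearest z>.012 points by y column
    for y in np.arange(-.04,.15,.02):
        m=ok&(abs(W[...,1]-y)<.01)&(W[...,2]>.015)&(W[...,2]<.045); P=W[m]
        if len(P): i=np.argsort(P[:,0])[:6]; print(round(y,2),P[i].mean(0).round(4))
```

```text
scene blue 108
c [0.68982703 0.1064181  0.2581008 ] normal [-0.05718012 -0.99447438 -0.08804055] 108 zrange [[0.601, 0.102, 0.248], [0.754, 0.112, 0.26]]
z30-42 1342
((0.5787186622619629, 0.022227130830287933), (0.25775283575057983, 0.3502662181854248), 87.6278305053711) [[0.436, -0.087, 0.03], [0.704, 0.045, 0.037], [0.758, 0.149, 0.044]]
z50-64 1304
((0.6571276783943176, 0.0454704612493515), (0.21278992295265198, 0.19419778883457184), 87.04110717773438) [[0.56, -0.063, 0.05], [0.685, 0.042, 0.055], [0.757, 0.15, 0.059]]
-0.04 [ 0.5603 -0.0409  0.0316]
-0.02 [ 0.493  -0.0142  0.0373]
0.0 [0.4906 0.0018 0.0373]
0.02 [0.4929 0.0168 0.0378]
0.04 [0.4941 0.0397 0.0372]
0.06 [0.4944 0.0567 0.0372]
0.08 [0.4967 0.076  0.0371]
0.1 [0.4968 0.1011 0.0378]
0.12 [0.4983 0.1169 0.0374]
0.14 [0.5709 0.14   0.0214]
top blue 569
c [0.65740667 0.11996942 0.2161697 ] normal [0.05932904 0.97542477 0.21219469] 569 zrange [[0.573, 0.104, 0.107], [0.752, 0.144, 0.263]]
z30-42 468
((0.5758585333824158, 0.028749316930770874), (0.35855892300605774, 0.2510601878166199), 0.6459508538246155) [[0.402, -0.089, 0.03], [0.502, 0.023, 0.037], [0.753, 0.122, 0.043]]
z50-64 596
((0.6580829620361328, 0.04671056568622589), (0.2133972942829132, 0.19102813303470612), 86.78856658935547) [[0.56, -0.063, 0.051], [0.622, 0.009, 0.056], [0.754, 0.152, 0.06]]
-0.04 [ 0.5656 -0.039   0.0346]
-0.02 [ 0.495  -0.0132  0.0382]
0.0 [ 0.4933 -0.0026  0.0373]
0.02 [0.4937 0.0162 0.0382]
0.04 [0.4942 0.0373 0.0379]
0.06 [0.4961 0.0529 0.0388]
0.08 [0.4974 0.0771 0.0377]
0.1 [0.4978 0.0958 0.0381]
0.12 [0.499  0.1138 0.0371]
0.14 [0.5656 0.1386 0.0318]
```

View pics/v1.png

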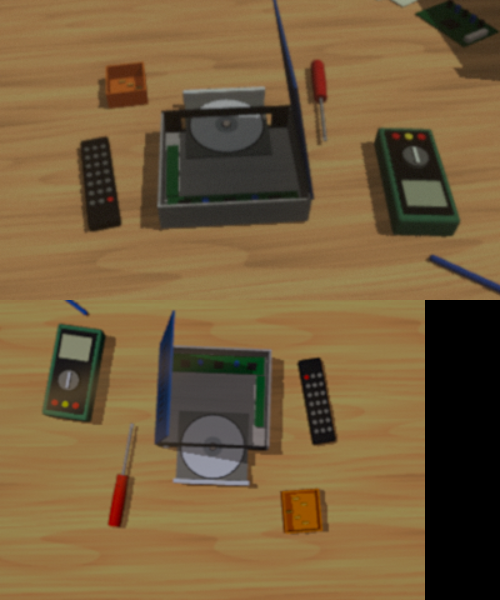

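The scene view looks from behind. The cover (blue, top view col ~192, row ~157) leans at a ≈ 1.36 rad. The tray is about 63 mm out, with its bezel at x ≈ 0.494. The player centre is about (0.658, 0.046) with yaw ≈ -0.055. I'll push the tray first, with the tool tilted 45° so the gripper body stays clear of the cover.

```bash
cat >> h.py <<'E'
from scipy.spatial.transform import Rotation
yaw=-.055;ex=np.array([np.cos(yaw),np.sin(yaw),0]);ey=np.array([-np.sin(yaw),np.cos(yaw),0]);ez=np.array([0,0,1.])
C=np.array([.658,.046,0])
def pw(x,y,z): return C+x*ex+y*ey+z*ez
def rot(t):
    z=np.sin(t)*ex-np.cos(t)*ez
    return Rotation.from_matrix(np.c_[np.cross(ey,z),ey,z]).as_rotvec()
E
python3 - <<'E'
from h import *
r=rot(np.pi/4)
robot.command_gripper(0.0)
robot.movep(pw(-.235,-.005,.2),r)
robot.movel(pw(-.235,-.005,.024),feed=.12)
s=readout.get_state();print(s['time'],s['ee_pos'],s['force'])
hit=robot.movel(pw(-.09,-.005,.024),feed=.05,max_force=10)
s=readout.get_state();print(hit,s['time'],((s['ee_pos']-C)@ex),s['ee_pos'],s['force'])
n='top';im,d=camera(n);cv2.imwrite('pics/t1.png',cv2.resize(cv2.cvtColor(im,cv2.COLOR_RGB2BGR)[90:330,60:400],(680,480)))
E
```

```text
10.7833 [0.42309541 0.05392708 0.02403652] [1.13298356 0.90797422 0.17470948]
True 13.025 -0.10740211054869787 [0.55048278 0.04686356 0.02311384] [-2.52444996  0.93815852  0.5729096 ]
```

View pics/t1.png

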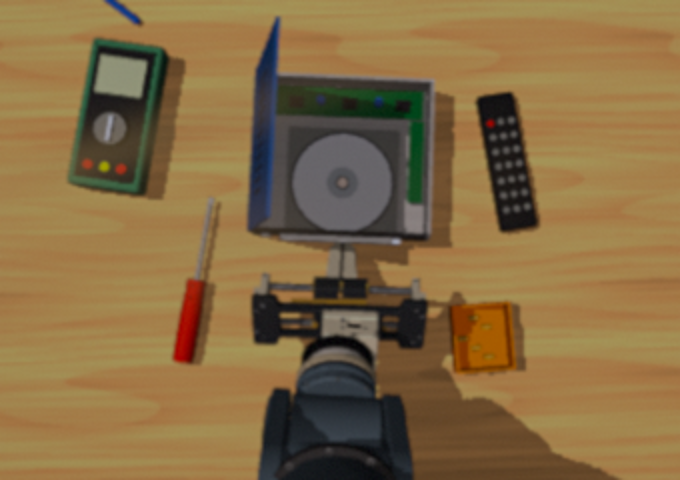

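The disc lies inside the player and the bezel (row ~238) sits against the front. The contact position matches home to within 1 mm. I'll press once more against the stop to confirm, then back off and approach the cover from the left.

Run:
```python
from h import *
hit=robot.movel(pw(-.08,-.005,.024),feed=.02,max_force=15); robot.hold(.3)
s=readout.get_state();print(hit,s['time'],((s['ee_pos']-C)@ex),s['force'])
robot.movel(pw(-.18,-.005,.03),feed=.15)
robot.movel(pw(-.2,-.005,.3),feed=.25)
r=rot(0)
robot.movep(pw(-.15,.10,.40),r)
robot.movep(pw(-.02,.17,.36),r)
robot.movel(pw(-.02,.15,.225),feed=.2)
n='top';im,d=camera(n);W=cloud(n,d);cv2.imwrite('pics/t2.png',cv2.resize(cv2.cvtColor(im,cv2.COLOR_RGB2BGR)[90:330,60:400],(680,480)))
L=(W-C);x=L@ex;y=L@ey;z=L[...,2]
m=(x<-.06)&(x>-.13)&(abs(y+.0)<.06)&(z>.015)&(z<.045);print('min x bezel',np.sort(x[m])[:8].round(4))
s=readout.get_state();print(s['time'],s['ee_pos'],s['force'])
```

```text
True 13.775 -0.1074818991109992 [-2.43111086 -0.37048409  1.91333033]Traceback (most recent call last):
  File "<stdin>", line 5, in <module>
workcell.PlanningError: the arm cannot follow that straight line within its joint ranges
```

Run:
```python
from h import *
robot.movel(pw(-.235,-.005,.2),feed=.2)
r=rot(0)
robot.movep(pw(-.18,.05,.36),r)
robot.movep(pw(-.02,.18,.36),r)
robot.movel(pw(-.02,.15,.225),feed=.2)
n='top';im,d=camera(n);W=cloud(n,d);cv2.imwrite('pics/t2.png',cv2.resize(cv2.cvtColor(im,cv2.COLOR_RGB2BGR)[90:330,60:400],(680,480)))
L=(W-C);x=L@ex;y=L@ey;z=L[...,2]
m=(x<-.06)&(x>-.13)&(abs(y+.0)<.06)&(z>.015)&(z<.045);print('min x bezel',np.sort(x[m])[:8].round(4))
s=readout.get_state();print(s['time'],s['ee_pos'],s['force'])
```

```text
Traceback (most recent call last):
workcell.PlanningError: the arm cannot follow that straight line within its joint ranges
```

Run:
```python
from h import *
s=readout.get_state();print(s['time'],s['ee_pos'],s['joints'].round(3), (s['ee_pos']-C)@ex)
for p,t in [((-.235,-.005,.2),.785),((-.22,-.005,.1),.785),((-.22,-.005,.15),.5),((-.18,.05,.36),0),((-.18,-.005,.1),.785),((-.235,-.005,.03),.785),((-.18,.05,.25),.3),((-.02,.18,.36),0),((-.02,.15,.225),0),((-.02,-.066,.08),0)]:
    q=robot.solve_ik(pw(*p),rot(t));print(p,t,None if q is None else np.round(q,3))
```

```text
14.4083 [0.47918644 0.05091802 0.03029448] [0.053 0.578 2.423 3.269 0.64  1.545] -0.17881353214615325
(-0.235, -0.005, 0.2) 0.785 [ 0.079 -0.076  2.468  4.395  0.1    0.414]
(-0.22, -0.005, 0.1) 0.785 [0.071 0.301 2.515 3.342 0.463 1.48 ]
(-0.22, -0.005, 0.15) 0.5 [ 0.045  0.087  2.314 -0.198  0.247 -1.291]
(-0.18, 0.05, 0.36) 0 [ 0.122  0.13   1.588 -0.     1.424 -1.394]
(-0.18, -0.005, 0.1) 0.785 [0.054 0.338 2.426 3.334 0.412 1.471]
(-0.235, -0.005, 0.03) 0.785 [0.079 0.587 2.549 3.277 0.78  1.57 ]
(-0.18, 0.05, 0.25) 0.3 [ 0.157  0.075  1.952 -0.085  0.823 -1.31 ]
(-0.02, 0.18, 0.36) 0 [ 0.269  0.532  1.04  -0.     1.57  -1.247]
(-0.02, 0.15, 0.225) 0 [ 0.227  0.578  1.283 -0.     1.28  -1.289]
(-0.02, -0.066, 0.08) 0 [-0.103  0.661  1.526  0.     0.955 -1.619]
```

Run:
```python
from h import *
robot.movel(pw(-.215,-.005,.11),feed=.2)
j=readout.get_state()['joints'];print(j.round(3))
robot.goto_joints([j[0],0.0,2.4,j[3],.09,j[5]])
s=readout.get_state();print(s['time'],s['ee_pos'].round(3),Rotation.from_rotvec(s['ee_rot']).as_matrix().round(2).tolist())
robot.goto_joints([j[0],0.0,2.4,0,.09,-1.5])
r=rot(0)
robot.movep(pw(-.18,.05,.36),r)
robot.movep(pw(-.02,.18,.36),r)
robot.movel(pw(-.02,.15,.225),feed=.2)
n='top';im,d=camera(n);W=cloud(n,d);cv2.imwrite('pics/t2.png',cv2.resize(cv2.cvtColor(im,cv2.COLOR_RGB2BGR)[90:330,60:400],(680,480)))
L=(W-C);x=L@ex;y=L@ey;z=L[...,2]
m=(x<-.06)&(x>-.13)&(abs(y+.0)<.06)&(z>.015)&(z<.045);print('min x bezel',np.sort(x[m])[:8].round(4))
s=readout.get_state();print(s['time'],s['ee_pos'],s['force'])
```

```text
[0.068 0.265 2.495 3.363 0.404 1.454]
15.4833 [0.467 0.073 0.208] [[-0.68, 0.02, 0.74], [0.06, 1.0, 0.03], [-0.73, 0.06, -0.68]]
min x bezel [-0.1013 -0.1012 -0.1012 -0.1012 -0.1012 -0.1012 -0.1012 -0.1012]
21.2417 [0.646838   0.19706096 0.2269617 ] [ 0.63071009  0.41561425 -0.48582309]
```

View pics/t2.png

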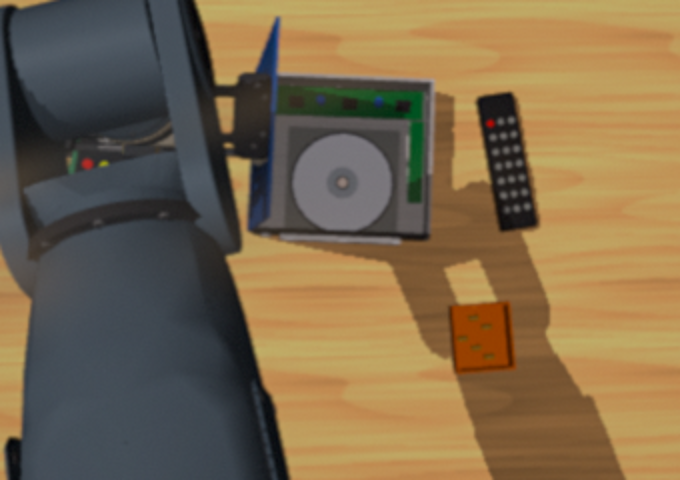

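The tray measures home (bezel at x = -0.1012) with the cover still open. Now I'll sweep the cover down along the arc.

Run:
```python
from h import *
rr=.17;w=.0175
def p(a):
    d=.004+w*np.sin(a)
    return pw(-.02,.104-rr*np.cos(a)+d*np.sin(a),.056+rr*np.sin(a)+d*np.cos(a))
for a in [1.4,1.2,1.0,.8,.6,.4,.25,.12]:
    h=robot.movel(p(a),feed=.1,max_force=20)
    s=readout.get_state();print(a,h,round(s['time'],2),s['ee_pos'].round(3),s['force'].round(1))
    if h: break
else:
    q=p(0);q[2]-=.012
    h=robot.movel(q,feed=.04,max_force=15);robot.hold(.3)
    s=readout.get_state();print('end',h,round(s['time'],2),s['ee_pos'].round(4),s['force'].round(1))
```

```text
1.4 False 21.93 [0.643 0.143 0.227] [-0.  -0.1 -0.1]
1.2 False 22.43 [0.641 0.108 0.222] [ 0.1  1.2 -0.2]
1.0 False 22.94 [0.64  0.074 0.209] [ 0.1  0.9 -0.3]
0.8 False 23.46 [0.638 0.044 0.189] [-0.9 -1.1  0.7]
0.6 False 23.98 [0.636 0.018 0.163] [-0.2 -0.5  1.3]
0.4 False 24.49 [ 0.635 -0.001  0.132] [ 0.5 -0.9  1. ]
0.25 False 24.93 [ 0.635 -0.011  0.106] [0.2 0.1 1. ]
0.12 False 25.32 [ 0.634 -0.017  0.082] [-0.4 -0.2 -0.7]
end True 26.22 [ 0.6346 -0.0181  0.0602] [-2.9  0.5 10.9]
```

Contact at z = 0.0602 matches flat shut. I'll lift off and check.

Run:
```python
from h import *
s=readout.get_state()['ee_pos']
robot.movel(s+[0,0,.2],feed=.15)
robot.movep(pw(-.25,.05,.36),rot(0))
z0={n:np.load(f'pics/{n}0.npz') for n in ['top','scene']};out=[]
for n in ['top','scene']:
    im,d=camera(n);W=cloud(n,d);L=W-C;x=L@ex;y=L@ey;z=L[...,2]
    out.append(cv2.resize(cv2.cvtColor(im,cv2.COLOR_RGB2BGR)[90:330,60:480],(525,300)))
    m=(abs(x)<.08)&(abs(y)<.095)&(z>.03)&(z<.12)
    A=np.c_[y[m],x[m],np.ones(m.sum())];c=np.linalg.lstsq(A,z[m],rcond=None)[0];print(n,'cover slope y,x,z0',c.round(4),m.sum())
    m=(x<-.097)&(x>-.13)&(abs(y)<.06)&(z>.015)&(z<.045);print('bezel',np.sort(x[m])[:5].round(4))
    W0=cloud(n,z0[n]['d'])
    for q in ['remote','meter','screwdriver','parts_box']:
        r=boxes_of(n,q)
        if r:print(n,q,r[0]['uv'],round(r[0]['score'],2))
cv2.imwrite('pics/f.png',np.vstack(out));s=readout.get_state();print(s['time'],s['force'].round(2),s['ee_pos'])
```

```text
top cover slope y,x,z0 [-0.0002  0.      0.0601] 5497
bezel [-0.1013 -0.1013 -0.1013 -0.1013 -0.1012]
top remote [310.7, 172.3] 0.62
top meter [119.5, 145.8] 0.63
top screwdriver [154.7, 248.0] 0.64
top parts_box [299.8, 258.3] 0.74
scene cover slope y,x,z0 [-0.0003 -0.0012  0.0599] 6695
bezel []
scene remote [159.4, 246.7] 0.85
scene meter [409.6, 248.1] 0.84
scene screwdriver [338.4, 168.4] 0.61
29.2667 [ 0.02 -0.53 -0.15] [0.41123873 0.10959458 0.35991194]
```

View pics/f.png

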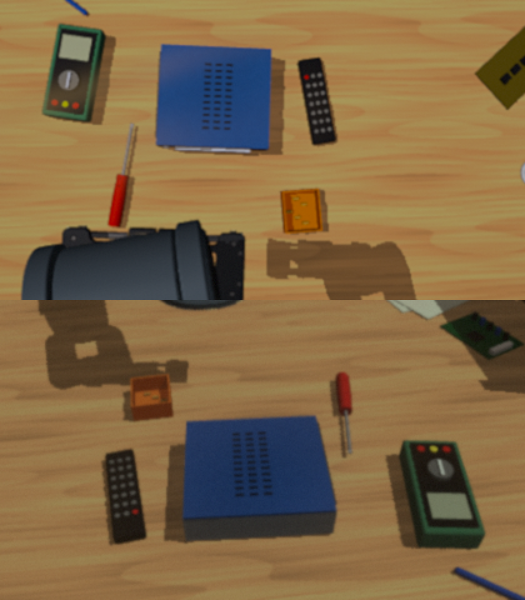

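The cover is flat, the tray is home, the other things haven't moved and the arm is clear.

```bash
python3 -c "
from workcell import robot
robot.job_done()"
```

```text
the job is handed in; nothing more can be done
```

The disc player is closed up and the job was handed in at about 29 s of the 54 s allowed. I pushed the tray home with the shut fingertips while the cover stood open at about 1.36 rad. Then I swept the cover down along its arc, pressed it flat with about 11 N and moved the hand away.

**Last checks**
- **Tray:** the bezel stands about 6 mm proud of the front, which is the home position.
- **Cover:** it lies flat, with a slope under 0.002 rad and its top at 60 mm.
- **Bench items:** the remote, meter and screwdriver were found within 1–3 pixels of where they lay in both cameras. The parts box was unmoved in the top view. The detector missed it in the last scene view, though it is visible in that picture.
- **Disc:** it was last seen in the tray just before the cover closed. It can't be seen under the shut cover, so its final seating is not checked directly.

Two planned lines after the tray push were refused because the wrist joint was in a flipped configuration. I went round them with joint moves, and nothing was touched.

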